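Peel the top sample tray off the stuck stack

TASK

The sample trays in the stacking holder are clipped one into the other and cling together. First swing the holder's steel swivel latch fully home into its catch so that the lower tray cannot come along, then take the top tray by its upright corner tab and peel it off corner first, so that the tab corner comes well up while the diagonally opposite corner still rests on the stack. Finish while still holding the top tray by its tab, still, roughly level and right side up, a good hand's breadth (about 100 mm or more) clear above the stack, with the lower tray left in place, the latch still closed, and the bottle, jar and tube box near by left undisturbed.

Things in the scene. Friction and masses are not known exactly. Their poses are not given: they have to be found in the camera images.
- holder: Fixed metal stacking holder, base plate 200 x 270 x 10 mm (x -120 to 80, y -142 to 128 mm), with three nested white plastic trays on it: the bottom one fixed, the lower and the top one loose. Origin: on the bench below the stack's centre; z up, yaw varies. Cheeks round the stack are up to 34 mm high; a steel lip at the +y end (top 41.5 mm above the bench) holds the lower tray's far lug down.
- latch (a joint): Angle of the steel swivel latch about its vertical pin, rad. 0 = fully home in its catch (end stop), the arm pointing along the holder's -x over the lower tray's lug; it grows anticlockwise seen from above, up to 1.8; at 1.57 the arm points along the holder's -y. Starts open, 1.1 to 1.7. Light friction (about 1 N at the knob); it stays where it is left.
- latch_pivot (a point): Point on the latch's vertical pin, at the top of its arm, 44 mm above the bench; at (10, -115) mm in the holder's x, y. The arm is 8 mm thick (36 to 44 mm above the bench), 13 mm wide, and reaches 113 mm from the pin.
- latch_knob (a point): Centre of the top of the upright round steel knob on the latch, diameter 16 mm, 40 mm tall from the arm's top, top 84 mm above the bench, 70 mm from the pin's axis. It can be pinched from above or pushed from the side, and follows the arm.
- latch_catch (a point): Centre of the top of the catch, a steel block 22 x 26 mm at (-103, -115) mm in the holder's x, y, top 51 mm above the bench; its slot opens to the holder's -y and takes the end of the latch's arm.
- lower_tray: Loose lower tray, 150 g, like the top one but with a lug at each end, no tab, and four sprung steel clips on its long sides (at x +-65, y -45 and 60 mm) that reach 5 mm over the top tray's edges. Origin: centre of its flange's underside, 29 mm above the bench at the start. With the latch open it comes up with the top tray; the closed latch and the lip hold it, with 2 mm of play.
- top_tray: Top tray: white plastic, about 100 g. Flange 130 (x) x 190 (y) x 5 mm; recess 12 mm deep below it. Origin: centre of the flange's underside, 34 mm above the bench at the start; axes then parallel to the holder's. Four sprung clips of the lower tray hold its long edges: each resists with about 5 N and lets go once the edge there is 10 to 12 mm up; all four at once take about 20 N.
- tab_top (a point): Centre of the top of the upright pull tab at the top tray's (+x, -y) corner, 75 mm above the bench at the start; (51, -81, 41) mm in the tray's frame. Tab 10 mm thick, 30 mm long, 36 mm tall above the flange; its length lies along the tray's (1, -1), so fingers close along the tray's (1, 1). Keep fingertips above 46 mm over the bench: the closed latch (top 44 mm) passes near.
- tab_corner (a point): Corner of the top tray's flange underside below the tab, at (65, -95, 0) mm in the tray's frame.
- far_corner (a point): Diagonally opposite corner of the top tray's flange underside, at (-65, 95, 0) mm in the tray's frame; it stays down while the tray is peeled.
- corner_c (a point): Corner of the top tray's flange underside at (65, 95, 0) mm in its frame.
- corner_d (a point): Corner of the top tray's flange underside at (-65, -95, 0) mm in its frame.
- reagent_bottle: Closed white plastic bottle, 72 mm wide, 150 mm tall, standing on the bench: leave alone. Origin: centre of its underside.
- sample_jar: Closed glass jar with steel cap, 60 mm wide, 75 mm tall: leave alone. Origin: centre of its underside.
- tube_box: Open cardboard box 130 x 200 x 55 mm with capped tubes up to 75 mm tall: leave alone. Origin: centre of its underside.
Things that resemble listed ones, but are neither listed nor needed, are in the scene too. What is shaped like the top_tray but blue or red is not meant.

How it is judged:
On the way, in this order (a step that is already met when the one before it is completed fails the run):
1. the latch is swung home into its catch, the top tray still lying on the stack (value of joint latch below 0.07 rad and distance of tab_corner from where it was at the start of the episode below 0.012 m), for 0.2 s.
2. the tab corner is up by 25 mm or more while the opposite corner still rests on the stack, latch closed (value of joint latch below 0.09 rad and z of tab_corner in the frame of holder above 0.059 m and z of far_corner in the frame of holder below 0.042 m and horizontal distance between far_corner and holder below 0.13 m), for 0.1 s.
At the end, for the whole second after the job is handed in: The fingers alone hold the top tray, still (under 0.03 m/s), within 0.4 rad of level, right side up, all corners 110 mm or more above the bench (70 mm above the stack); latch within 0.09 rad of home; lower tray level and within 12 mm of where it lay (height (world z) of each of tab_corner, far_corner, corner_c, corner_d above 0.11 m and angle between top_tray's own z axis and vertical below 0.4 rad and linear speed of top_tray below 0.03 m/s and contact force between the fingers and top_tray above 1 N and contact force between top_tray and lower_tray below 0.1 N and contact force between top_tray and holder below 0.1 N and value of joint latch below 0.09 rad and distance of lower_tray from where it was at the start of the episode below 0.012 m and angle between lower_tray's own z axis and vertical below 0.08 rad); the arm keeps its last pose, push and grip.
It fails at once if the lower tray is pulled up out of the stack (distance of lower_tray from where it was at the start of the episode above 0.03 m).
It fails at once if a bystander is disturbed (distance of any of reagent_bottle, sample_jar, tube_box from where it was at the start of the episode above 0.03 m or angle between any of reagent_bottle, sample_jar's own z axis and vertical above 0.3 rad).
It also fails if it takes over 51 s, if anything falls off the work surface, if the arm or the gripper's body presses on something with over 40 N, if the wrist force passes 120 N, or if a joint passes its speed limit or range.

ROBOT

A 6-joint arm with a two-finger parallel gripper is mounted at the origin on the work surface. World frame = base frame: x ahead of the robot, y to its left, z up, the work surface at z = 0. Lengths are in m, angles in rad, forces in N, time in s.
With the tool pointing down it reaches from about 0.35 to 1 m from the base axis. Payload 7.1 kg.
Tool frame: the origin (TCP) lies at the very end of the fingers, on their centre line; the grasp point (between the pads) lies 19 mm behind it; z points along the fingers, y is the direction in which the jaws open and shut (so a half turn about z gives the same grasp; the last joint's range is limited). The gripper opens to 85 mm and grips with 20 to 120 N. Pads are 22 mm wide; open, the fingers measure 114 mm over their backs; the gripper's body (76 mm by 85 mm) begins 54 mm behind the grasp point. The pads swing forward as they close: fully open they stand 13 mm farther back than shut.
Start: joints at [1.249, 0.423, 1.63, -0, 1.089, -0.019], TCP at [0.186, 0.597, 0.231] pointing down, gripper open.
Joint ranges: [-3, 3], [-0.9, 2.11], [0.09, 2.58], [-1.31, 4.45], [0.11, 2.69], [-2.54, 2.54]. Speed limits (rad/s): [2.39, 2.39, 3.01, 3.14, 3.14, 3.14].

INTERFACE

Orientations are given as a rotation vector (axis times angle).
In Python, from cell import state, capture, hand_in gives the robot as it stands.
- The arm moves only by the tool carry_out, never from a script. Its argument "steps" is a list of rows, each a list of 7 numbers: the shift along the tool's x, y, z in m, then the turn, a rotation vector about the tool's x, y, z in degrees, then the opening, from 0 (shut) to 1 (fully open). In form: [[dx, dy, dz, wx, wy, wz, fingers], ...]. A call has 1 to 12 rows; each row shifts and turns the pose as measured when the row begins, along the tool's axes as they then stand; what a row does not reach is not made up. A row lasts 1/10 s, in which the tool goes at most 50 mm and 8.59 degrees, less where a joint would pass 70% of its speed; a pose out of reach is approached as far as the arm can. A call is refused whole if a number of a shift passes 0.05 or a number of a turn 8.59, either way. A call with a gripper value outside its range is refused whole. The fingers move at their own pace and stop on an object; the grip force is fixed at half the most. Time passes only in rows, so rows that do not move let the fingers close. It gives the time, the measured TCP pose, the force and the opening at its end, in the units of the state.
- state(): the state, without advancing time (a new reading comes with each control period).
- capture(name): name is "side" or "top" or "wrist"; returns a dict with "image" (384x512x3 uint8, red, green, blue), "vertical_fov" (degrees; the focal length in pixels is half the picture's height over the tangent of half this angle, whatever the lens; pixels are square), "cx", "cy" (the principal point, pixels), "D" ([k1, k2, p1, p2, k3] as OpenCV has them; the pictures are not rectified), "R" (3x3) and "t" (3): a world point X has camera coordinates R X + t. Camera axes: x right, y down, z forward; pixel columns grow to the right and rows downward; lengths in m; the calibration is good to about 2 mm. A picture is of the moment at which its call begins. There is no depth.
- hand_in(): hands the job in, once; it reports no verdict.
The state is a dict: "clock": time; "joint_positions": joint angles; "joint_velocities": joint speeds; "joint_efforts": joint torques, N m; "tool_pos": TCP position; "orientation": TCP orientation; "wrist_force": force on the tool from outside, world axes, zero at the start; "moment": the same for the moment, N m; "opening": finger opening in m.
Only numpy, scipy, OpenCV 4.12 (cv2) and the standard library are available. Lean on these libraries where they do the work, as an engineer would, in place of code of your own. Each camera call takes 0.05 s, during which the arm holds its last target.

## Working session

There is one attempt and no reset: what is moved stays moved. The work goes in short steps, Python scripts to look and compute and a tool call to move; the robot and the scene stay as the last step left them, time stands still between calls to the robot, and variables do not carry over. Pictures are saved under pics/ and viewed, and the job is handed in when it is done.

Besides the shell and the picture viewer there is one more tool, called after "Call:" as a command line: name --pt "numbers of a row" for each row, then --argument value for the rest. carry_out: Moves the arm, as the interface text tells. Its arguments: {"type":"object","properties":{"steps":{"type":"array"}},"required":["steps"]}

```bash
mkdir -p pics; ls
python3 - <<'E'
from cell import state,capture
import cv2,pickle
print(state())
for n in("top","side","wrist"):
    c=capture(n); pickle.dump(c,open(f"pics/{n}0.pkl","wb")); cv2.imwrite(f"pics/{n}0.png",c["image"][:,:,::-1])
    print(n,c["vertical_fov"],c["cx"],c["cy"],c["D"],c["R"],c["t"])
E
```

```text
pics
{'clock': 0.0, 'joint_positions': array([ 1.24898805e+00,  4.23841760e-01,  1.63072009e+00,  2.31882357e-06,
        1.08858970e+00, -1.90131805e-02]), 'joint_velocities': array([-0.00064575, -0.00084164,  0.00161678,  0.00025916,  0.00032397,
       -0.00032419]), 'joint_efforts': array([ 3.00889069e-04, -5.57373655e+01, -2.81748569e+01,  6.87767829e-05,
        7.09420361e-03, -5.07857283e-05]), 'tool_pos': array([0.18617352, 0.59603965, 0.23053329]), 'orientation': array([-4.73775862e-01, -3.10539229e+00,  2.41249622e-03]), 'wrist_force': array([ 0.26666601, -0.21072632, -0.1473    ]), 'moment': array([ 0.00518917, -0.00533976,  0.0130778 ]), 'opening': 0.08559655486511529}
top 53.86380683785184 260.40150803501626 187.5435526651442 [0.03723245 0.         0.         0.         0.        ] [[ 0.02842436 -0.99889624  0.03739452]
 [-0.99308561 -0.03248211 -0.11280909]
 [ 0.11389923 -0.03392943 -0.99291277]] [-0.03525292  0.55235961  1.01102063]
side 50.58680816997143 255.70761596218685 187.92361908928237 [-0.12227146  0.          0.          0.          0.        ] [[ 0.96702873 -0.2540889   0.01715412]
 [-0.11677599 -0.50227749 -0.85678509]
 [ 0.22631571  0.82653261 -0.51538825]] [-0.5185376   0.12901991  1.12533463]
wrist 58.37706619200682 256.8349467375301 191.00054801571272 [-0.07099135  0.          0.          0.          0.        ] [[ 0.29816937  0.95451237 -0.00108377]
 [ 0.90413341 -0.28206769  0.3209059 ]
 [ 0.30600296 -0.09666418 -0.94711046]] [-0.62456674 -0.04194357  0.38034505]
```

View pics/top0.png

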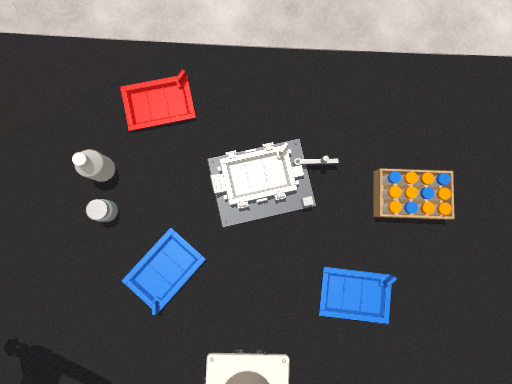

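View pics/side0.png

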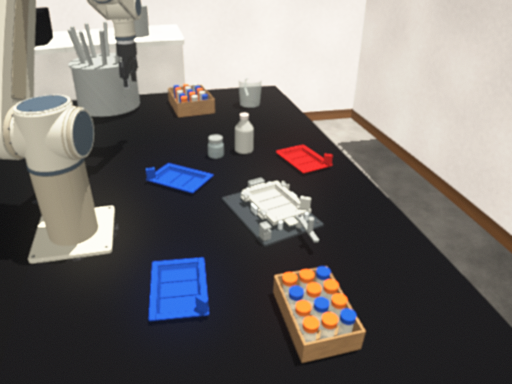

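View pics/wrist0.png

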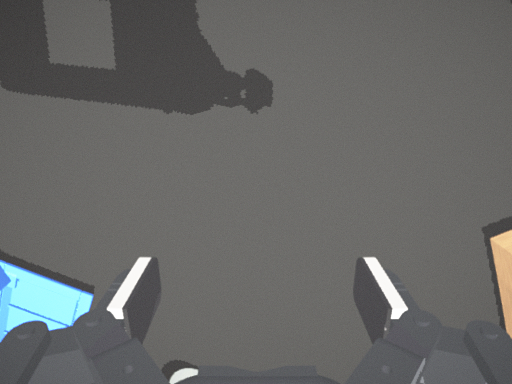

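```bash
cat > h.py <<'E'
import numpy as np,cv2,pickle
def load(n): return pickle.load(open(f"pics/{n}.pkl","rb"))
def K(c):
    f=c["image"].shape[0]/2/np.tan(np.radians(c["vertical_fov"])/2)
    return np.array([[f,0,c["cx"]],[0,f,c["cy"]],[0,0,1]])
def ray(c,uv):
    p=cv2.undistortPoints(np.array([[uv]],float),K(c),np.array(c["D"],float))[0,0]
    R=np.array(c["R"]);t=np.array(c["t"])
    return -R.T@t, R.T@np.array([p[0],p[1],1])
def onz(c,uv,z):
    o,d=ray(c,uv); return o+d*(z-o[2])/d[2]
def tri(c1,u1,c2,u2):
    o1,d1=ray(c1,u1);o2,d2=ray(c2,u2)
    s=np.linalg.lstsq(np.c_[d1,-d2],o2-o1,rcond=None)[0]
    a=o1+d1*s[0];b=o2+d2*s[1]; return (a+b)/2,np.linalg.norm(a-b)
def proj(c,X):
    R=np.array(c["R"]);t=np.array(c["t"])
    return cv2.projectPoints(np.array(X,float).reshape(-1,3),cv2.Rodrigues(R)[0],t,K(c),np.array(c["D"],float))[0][:,0]
E
python3 - <<'E'
from h import *
for n,(x,y,w,h),s in(("top",(195,125,160,110),5),("side",(215,170,120,85),6)):
    im=load(n+"0")["image"][y:y+h,x:x+w,::-1]
    cv2.imwrite(f"pics/{n}0z.png",cv2.resize(im,None,fx=s,fy=s,interpolation=cv2.INTER_CUBIC))
E
```

```text
(no output)
```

View pics/top0z.png

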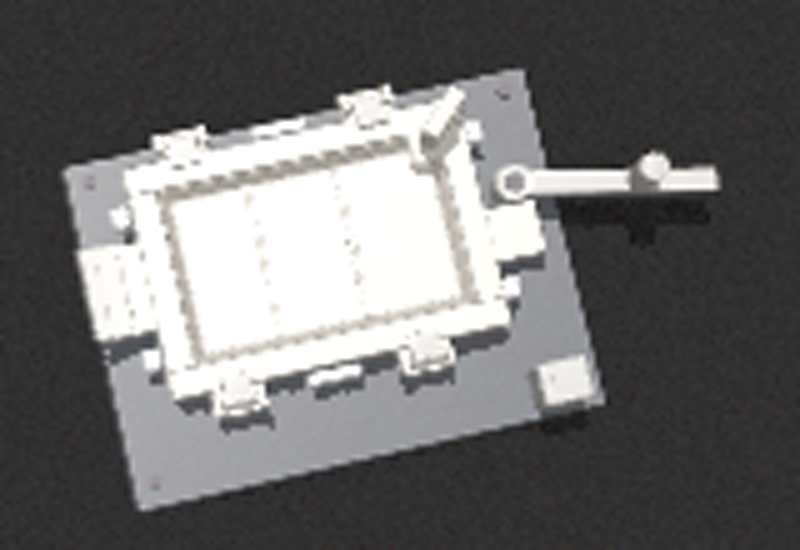

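View pics/side0z.png

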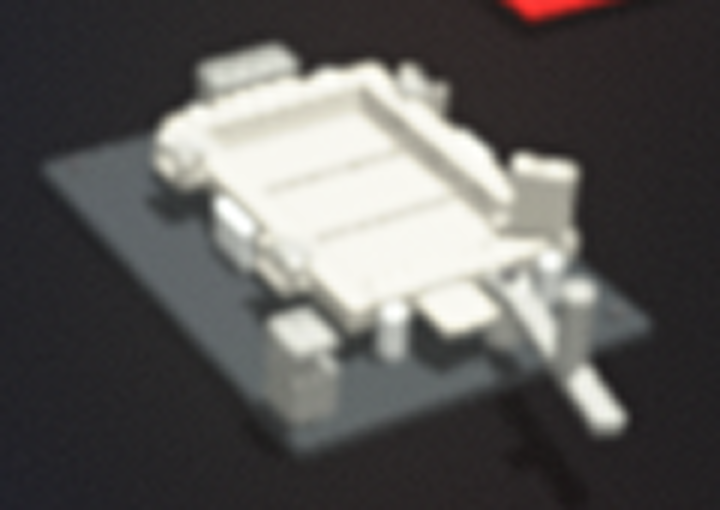

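```bash
cat >> h.py <<'E'
def zt(p): return (195+(p[0]+.5)/5-.5,125+(p[1]+.5)/5-.5)
def zs(p): return (215+(p[0]+.5)/6-.5,170+(p[1]+.5)/6-.5)
E
python3 - <<'E'
from h import *
T=load("top0");S=load("side0")
loc=np.array([[80,128],[80,-142],[-120,-142],[-120,128]])/1e3
W=np.array([onz(T,zt(p),.010)[:2] for p in((65,168),(525,70),(605,403),(140,510))])
Ws=np.array([onz(S,zs(p),.010)[:2] for p in((650,325),(295,455),(42,165))])
print(W,"side",Ws)
def fit(l,W):
    lc=l-l.mean(0);w=W-W.mean(0)
    a=np.arctan2((lc[:,0]*w[:,1]-lc[:,1]*w[:,0]).sum(),(lc*w).sum())
    R=np.array([[np.cos(a),-np.sin(a)],[np.sin(a),np.cos(a)]])
    t=W.mean(0)-R@l.mean(0); return a,t,(l@R.T+t-W)
for l,w in((loc,W),(loc[1:],Ws[[0,1,2]])):
  print(fit(l,w))
a,t,_=fit(loc,W)
R=np.array([[np.cos(a),-np.sin(a)],[np.sin(a),np.cos(a)]])
H=lambda x,y:R@np.array([x,y])/1e3+t
print("pivot",H(10,-115),onz(T,zt((514,181)),.044)[:2])
print("catch",H(-103,-115),onz(T,zt((563,382)),.051)[:2])
print("tab",H(51,-81),onz(T,zt((450,110)),.075), tri(T,zt((450,108)),S,zs((547,160))))
print("knob",onz(T,zt((653,162)),.084), tri(T,zt((653,162)),S,zs((580,288))))
E
```

```text
[[ 0.63422184  0.13248193]
 [ 0.70061536 -0.12754762]
 [ 0.51075693 -0.17600217]
 [ 0.44331196  0.0826339 ]] side [[ 0.7031114  -0.13024173]
 [ 0.50976549 -0.18457716]
 [ 0.44491298  0.07860547]]
(np.float64(0.25257624605006307), array([ 0.58984266, -0.0103326 ]), array([[ 0.00109546,  0.00111621],
       [ 0.00217475, -0.00028764],
       [-0.00162118, -0.00181295],
       [-0.00164903,  0.00098438]]))
(np.float64(0.2530969759016402), array([ 0.59120986, -0.01503959]), array([[ 0.00110708, -0.00224169],
       [ 0.00082467,  0.00201305],
       [-0.00193175,  0.00022864]]))
pivot [ 0.6282638  -0.11918487] [ 0.62934413 -0.11790212]
catch [ 0.51884908 -0.14742349] [ 0.51846771 -0.14553729]
tab [ 0.65946637 -0.07601776] [ 0.66086528 -0.07866912  0.075     ] (array([ 0.66233572, -0.07864315,  0.07813713]), np.float64(0.0022091393928627577))
knob [ 0.63454361 -0.18657376  0.084     ] (array([ 0.6362442 , -0.18740585,  0.08183172]), np.float64(0.002552506743527902))
```

Call:
carry_out --pt "-0.035 -0.032 0 0 0 0 1" --pt "-0.035 -0.032 0 0 0 0 1" --pt "-0.035 -0.032 0 0 0 0 1" --pt "-0.035 -0.032 0 0 0 0 1" --pt "-0.035 -0.032 0 0 0 0 1" --pt "-0.035 -0.032 0 0 0 0 1" --pt "-0.035 -0.032 0 0 0 0 1" --pt "-0.035 -0.032 0 0 0 0 1" --pt "-0.035 -0.032 0 0 0 0 1" --pt "-0.035 -0.032 0 0 0 0 1" --pt "-0.035 -0.032 0 0 0 0 1" --pt "-0.035 -0.032 0 0 0 0 1"

```text
clock: 1.35
tool_pos: [0.4801, 0.0914, 0.2292]
orientation: [0.457, 3.108, 0.001]
wrist_force: [0.7, 0.5, -0.5]
opening: 0.0857
```

Call:
carry_out --pt "0 0 0 0 0 8.5 0.5" --pt "0 0 0 0 0 8.5 0.5" --pt "0 0 0 0 0 8.5 0.5" --pt "0 0 0 0 0 8.5 0.5" --pt "0 0 0 0 0 8.5 0.5" --pt "0 0 0 0 0 8.5 0.5" --pt "0 0 0 0 0 8.5 0.5" --pt "0 0 0 0 0 8.5 0.5"

```text
clock: 2.15
tool_pos: [0.4825, 0.0834, 0.2279]
orientation: [-2.138, -2.302, 0.002]
wrist_force: [0.9, 0.1, 0.7]
opening: 0.0427
```

```bash
cat >> h.py <<'E'
from scipy.spatial.transform import Rotation as Ro
def delta(s,target,yawy=None):
    "shift in tool axes to target; turn about tool z to bring tool y to world angle yawy (mod pi)"
    R=Ro.from_rotvec(s["orientation"]).as_matrix()
    y=np.arctan2(R[1,1],R[0,1])
    print("t",s["clock"],"pos",np.round(s["tool_pos"],4),"yaw y",round(y,3),"tilt",round(np.degrees(np.arccos(-R[2,2])),2),"F",np.round(s["wrist_force"],1),"open",round(s["opening"],4),"j",np.round(s["joint_positions"],2))
    print("tool shift",np.round(R.T@(np.array(target)-s["tool_pos"]),4))
    if yawy is not None:
        d=(yawy-y+np.pi/2)%np.pi-np.pi/2; print("wz deg",-np.degrees(d))
E
python3 - <<'E'
from cell import state
from h import *
delta(state(),(0.635,-0.188,0.15),0.09)
E
```

```text
t 2.15 pos [0.4825 0.0834 0.2279] yaw y 0.074 tilt 0.06 F [0.9 0.1 0.7] open 0.0427 j [ 0.15  0.23  1.93 -0.    0.99  0.07]
tool shift [-0.2819  0.1321  0.078 ]
wz deg -0.9124744969226812
```

Call:
carry_out --pt "-0.04 0.019 0.006 0 0 0 0.5" --pt "-0.04 0.019 0.01 0 0 0 0.5" --pt "-0.04 0.019 0.01 0 0 0 0.5" --pt "-0.04 0.019 0.01 0 0 0 0.5" --pt "-0.04 0.019 0.01 0 0 0 0.5" --pt "-0.04 0.019 0.01 0 0 0 0.5" --pt "-0.04 0.018 0.01 0 0 0 0.5" --pt "0 0 0 0 0 0 0.5" --pt "0 0 0 0 0 0 0.5"

```text
clock: 3.05
tool_pos: [0.6384, -0.1964, 0.1569]
orientation: [-2.14, -2.297, 0.001]
wrist_force: [0.6, 0.7, -0.6]
opening: 0.0426
```

```bash
cat > look.py <<'E'
import sys
from cell import state,capture
from h import *
def look(tag,names=("wrist",)):
    for n in names:
        c=capture(n); pickle.dump(c,open(f"pics/{n}{tag}.pkl","wb")); cv2.imwrite(f"pics/{n}{tag}.png",c["image"][:,:,::-1])
if __name__=="__main__": look(sys.argv[1],sys.argv[2:])
E
python3 look.py 1 wrist
python3 - <<'E'
from cell import state
from h import *
delta(state(),(0.635,-0.188,0.058),0.09)
E
```

```text
t 3.1 pos [ 0.6383 -0.1963  0.1571] yaw y 0.071 tilt 0.09 F [ 1.2 -0.9 -1.5] open 0.0429 j [-0.32  0.57  1.58  0.    1.   -0.39]
tool shift [ 0.0084 -0.0026  0.0991]
wz deg -1.0656756074273912
```

View pics/wrist1.png

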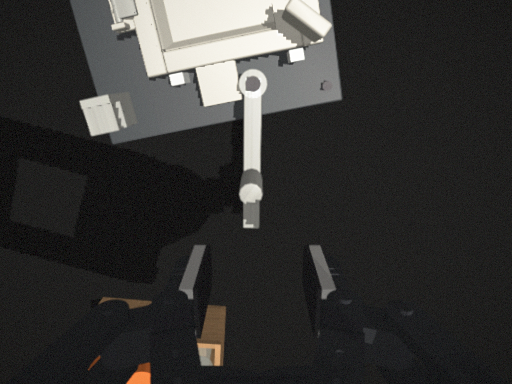

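Run:
```python
from h import *
W=load("wrist1");T=load("top0")
print("knob",onz(W,(251,195),.084),tri(W,(251,195),T,zt((653,162))))
print("pivot",onz(W,(252,84),.044)); print("catch",onz(W,(101,115),.051)); print("tab",onz(W,(309,18),.075))
print("corner plate",onz(W,(341,100),.01),onz(W,(111,142),.01))
```

```text
knob [ 0.63438807 -0.18955059  0.084     ] (array([ 0.6337167 , -0.18595963,  0.09146038]), np.float64(0.0022281168068966806))
pivot [ 0.62979708 -0.11972241  0.044     ]
catch [ 0.52231493 -0.14777336  0.051     ]
tab [ 0.66169938 -0.0780996   0.075     ]
corner plate [ 0.70319093 -0.12762947  0.01      ] [ 0.51139907 -0.17593656  0.01      ]
```

Call:
carry_out --pt "0.008 -0.003 0.01 0 0 -0.5 0.5" --pt "0 0 0.03 0 0 0 0.5" --pt "0 0 0.03 0 0 0 0.5" --pt "0 0 0.02 0 0 0 0.5" --pt "0 0 0.005 0 0 0 0.5" --pt "0 0 0 0 0 0 0.4"

```text
clock: 3.7
tool_pos: [0.6317, -0.1786, 0.0603]
orientation: [-2.118, -2.318, -0.001]
wrist_force: [-0.6, 0.5, 0.5]
opening: 0.0345
```

```bash
python3 look.py 2 wrist
python3 - <<'E'
from cell import state
from h import *
delta(state(),(0.6345,-0.1885,0.058),0.072)
E
```

```text
t 3.75 pos [ 0.6319 -0.1787  0.0607] yaw y 0.09 tilt 0.1 F [-0.4 -0.1  1.2] open 0.0344 j [-0.29  0.68  1.64  0.    0.82 -0.39]
tool shift [-0.01    0.0017  0.0027]
wz deg 1.0313879316269208
```

View pics/wrist2.png

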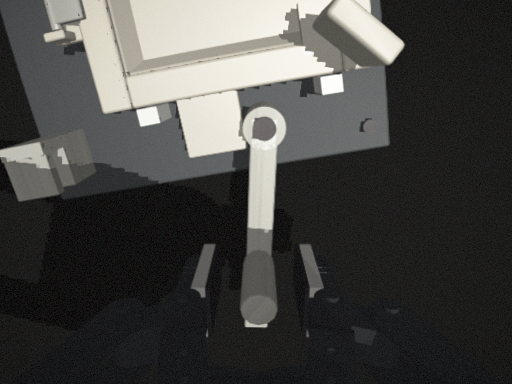

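Call:
carry_out --pt "-0.01 0.001 0.002 0 0 1 0.3" --pt "0 0 0 0 0 0 0.27" --pt "0 0 0 0 0 0 0.27"

```text
clock: 4.05
tool_pos: [0.6358, -0.1892, 0.062]
orientation: [2.138, 2.298, 0.004]
wrist_force: [0.6, 1.0, -0.3]
opening: 0.0227
```

```bash
cat > arc.py <<'E'
from cell import state
from h import *
import sys
P=np.array([.6295,-.1190])
s=state(); p=s["tool_pos"]; v=p[:2]-P
print("r",np.linalg.norm(v),"ang",np.arctan2(v[1],v[0]),"latch-eq",np.arctan2(v[1],v[0])+np.pi-.2526)
a=np.arctan2(v[1],v[0])
for st in [float(x) for x in sys.argv[1:]]:
    b=a-st; t=P+.07*np.array([np.cos(b),np.sin(b)])
    delta(s,(t[0],t[1],.058),b+np.pi/2)
E
python3 arc.py 0.1
```

```text
r 0.07051588188900153 ang -1.48164274856249 latch-eq 1.4073499050273033
t 4.05 pos [ 0.6358 -0.1892  0.062 ] yaw y 0.072 tilt 0.23 F [ 0.6  1.  -0.3] open 0.0227 j [-0.31  0.69  1.63  0.    0.82 -0.38]
tool shift [ 0.0007 -0.007   0.0039]
wz deg 4.745644606264063
```

Call:
carry_out --pt "0.001 -0.0084 0.003 0 0 6.9 0.27" --pt "0.0005 -0.0084 0 0 0 6.9 0.27" --pt "0.0005 -0.0084 0 0 0 6.9 0.27" --pt "0.0005 -0.0084 0 0 0 6.9 0.27" --pt "0 0 0 0 0 0 0.27"

```text
clock: 4.55
tool_pos: [0.6057, -0.1853, 0.0627]
orientation: [2.636, 1.692, 0.015]
wrist_force: [-0.5, 0.1, 0.1]
opening: 0.0231
```

```bash
python3 arc.py 0.1
```

```text
r 0.07039453375985505 ang -1.9151891104490486 latch-eq 0.9738035431407446
t 4.55 pos [ 0.6057 -0.1853  0.0627] yaw y -0.43 tilt 0.79 F [-0.5  0.1  0.1] open 0.0231 j [-0.32  0.65  1.71  0.    0.77  0.11]
tool shift [ 0.0001 -0.0071  0.0046]
wz deg 0.845604285906238
```

Works well. Continue; a few degrees less turn.

Call:
carry_out --pt "0.0005 -0.0084 0.003 0 0 6 0.27" --pt "0.0005 -0.0084 0 0 0 6 0.27" --pt "0.0005 -0.0084 0 0 0 6.5 0.27" --pt "0.0005 -0.0084 0 0 0 6.5 0.27" --pt "0.0005 -0.0084 0 0 0 6.5 0.27" --pt "0 0 0 0 0 0 0.27"

```text
clock: 5.15
tool_pos: [0.5791, -0.1615, 0.0629]
orientation: [2.992, 0.909, 0.033]
wrist_force: [-0.0, -0.5, -0.2]
opening: 0.0227
```

```bash
python3 arc.py 0.1
```

```text
r 0.0659182179929854 ang -2.441676143950058 latch-eq 0.4473165096397353
t 5.15 pos [ 0.5791 -0.1615  0.0629] yaw y -0.981 tilt 1.47 F [-0.  -0.5 -0.2] open 0.0227 j [-0.29  0.61  1.79 -0.    0.72  0.69]
tool shift [-0.0046 -0.0066  0.0047]
wz deg -0.5813345230116301
```

Call:
carry_out --pt "-0.004 -0.0084 0.003 0 0 6 0.27" --pt "0 -0.0084 0 0 0 6 0.27" --pt "0 -0.0084 0 0 0 6.5 0.27" --pt "0 -0.0084 0 0 0 6 0.27" --pt "0 0 0 0 0 0 0.27"

```text
clock: 5.65
tool_pos: [0.5661, -0.1359, 0.0615]
orientation: [3.116, 0.272, 0.047]
wrist_force: [0.2, -0.4, 0.5]
opening: 0.0235
```

```bash
python3 arc.py 0.1; python3 look.py 3 wrist
```

```text
r 0.06559409933694932 ang -2.880340040732993 latch-eq 0.008652612856800246
t 5.65 pos [ 0.5661 -0.1359  0.0615] yaw y -1.397 tilt 1.89 F [ 0.2 -0.4  0.5] open 0.0235 j [-0.25  0.59  1.84 -0.    0.68  1.14]
tool shift [-0.0047 -0.0067  0.0033]
wz deg 0.7129614934239481
```

View pics/wrist3.png

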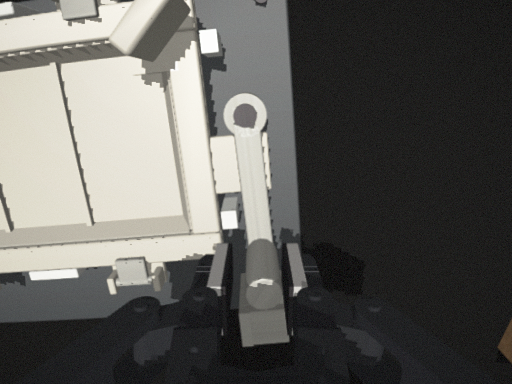

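Call:
carry_out --pt "-0.002 -0.005 0 0 0 0 0.27" --pt "0 -0.004 0 0 0 0 0.27" --pt "0 -0.004 0 0 0 0 0.27"

```text
clock: 6.0
tool_pos: [0.5651, -0.1322, 0.062]
orientation: [3.101, 0.299, 0.056]
wrist_force: [-0.9, -28.7, -7.8]
opening: 0.0229
```

```bash
python3 arc.py 0.05
```

```text
r 0.06570910474686047 ang -2.9396538829459864 latch-eq -0.05066122935619327
t 6.0 pos [ 0.5651 -0.1322  0.062 ] yaw y -1.379 tilt 2.54 F [ -0.9 -28.7  -7.8] open 0.0229 j [-0.24  0.59  1.85 -0.02  0.66  1.15]
tool shift [-0.0044 -0.0036  0.0038]
wz deg 2.2905005467884703
```

Call:
carry_out --pt "0 -0.001 0 0 0 0 0.27" --pt "0 -0.001 0 0 0 0 0.27" --pt "0 0.003 0 0 0 0 0.35" --pt "0 0 0 0 0 0 0.4" --pt "0 0 -0.03 0 0 0 0.4" --pt "0 0 -0.03 0 0 0 0.4" --pt "0 0 -0.03 0 0 0 0.4" --pt "0 0 0 0 0 0 0.4"

```text
clock: 6.8
tool_pos: [0.5616, -0.1326, 0.1538]
orientation: [3.099, 0.32, 0.052]
wrist_force: [0.5, 0.0, 0.2]
opening: 0.034
```

```bash
python3 look.py 4 wrist top
python3 - <<'E'
from cell import state
from h import *
delta(state(),(0.661,-0.078,0.15),1.038)
im=load("top4")["image"][125:235,195:355,::-1]
cv2.imwrite(f"pics/top4z.png",cv2.resize(im,None,fx=5,fy=5,interpolation=cv2.INTER_CUBIC))
E
```

```text
t 6.9 pos [ 0.5595 -0.1322  0.1505] yaw y -1.365 tilt 2.15 F [-0.6 -0.7 -0.5] open 0.0339 j [-0.25  0.44  1.82 -0.02  0.84  1.13]
tool shift [ 0.1104 -0.0324  0.0026]
wz deg 42.29643421876904
```

View pics/wrist4.png

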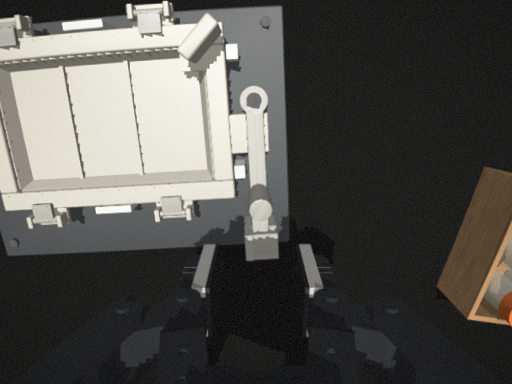

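View pics/top4z.png

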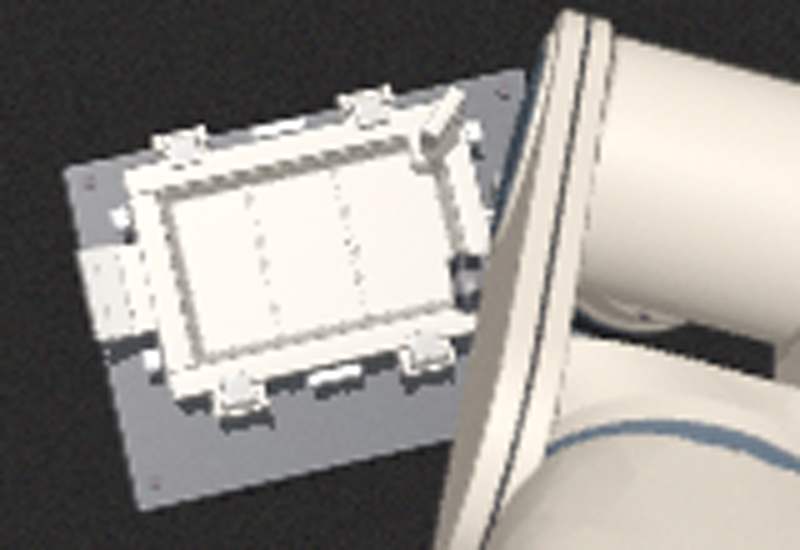

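Run:
```python
from h import *
W=load("wrist4")
k=onz(W,(261,209),.084);p=onz(W,(254,100),.044);print(k,p,"latch",np.arctan2(*(k-p)[[1,0]])+np.pi-.2526, np.hypot(*(k-p)[:2]))
im=W["image"][0:110,150:300,::-1]
cv2.imwrite(f"pics/wrist4z.png",cv2.resize(im,None,fx=5,fy=5,interpolation=cv2.INTER_CUBIC))
```

```text
[ 0.5632672  -0.13701426  0.084     ] [ 0.62990561 -0.11937972  0.044     ] latch 0.006100278871502052 0.06893224925477118
```

View pics/wrist4z.png

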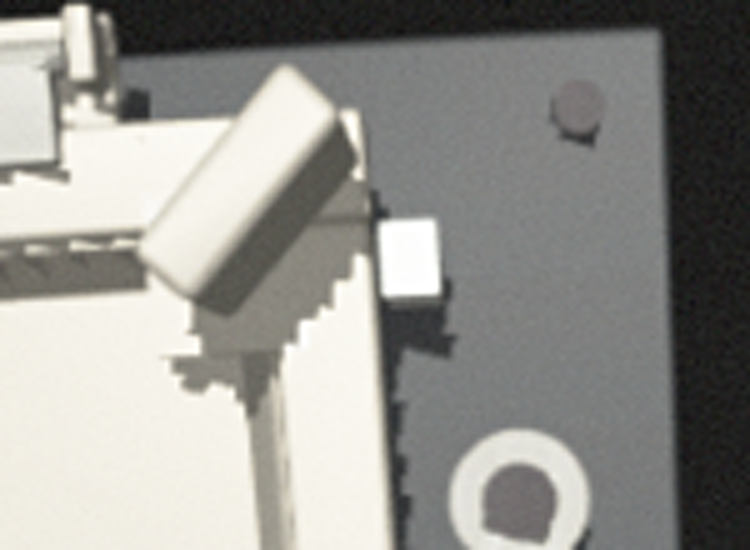

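Run:
```python
from h import *
W=load("wrist4")
f=lambda p,z:onz(W,(150+(p[0]+.5)/5-.5,(p[1]+.5)/5-.5),z)
print(f((241,184),.075))
c=[f(p,.075) for p in((285,65),(340,120),(200,300),(140,250))]
a=(c[0]+c[1]-c[2]-c[3])[:2];print("axis",np.arctan2(a[1],a[0]), "expected",.2526-np.pi/4,np.linalg.norm(a)/2)
print(f((520,500),.044))
```

```text
[ 0.66098982 -0.07759232  0.075     ]
axis -0.5092507412250107 expected -0.5327981633974483 0.0275046727607889
[ 0.63012262 -0.1190409   0.044     ]
```

Call:
carry_out --pt "0.037 -0.011 0 0 0 -8.5 0.5" --pt "0 0 0 0 0 -8.5 0.5" --pt "0 0 0 0 0 -8.5 0.5" --pt "0 0 0 0 0 -8.5 0.5" --pt "0 0 0 0 0 -8.5 0.5" --pt "0 0 0 0 0 -8.5 0.5" --pt "0 0 0 0 0 -8.5 0.5" --pt "0 0 0 0 0 -8.5 0.5" --pt "0 0 0 0 0 -8.5 0.5" --pt "0 0 0 0 0 -8.5 0.5" --pt "0 0 0 0 0 -8.5 0.5" --pt "0 0 0 0 0 -8.5 0.5"

```text
clock: 8.1
tool_pos: [0.5837, -0.1084, 0.1316]
orientation: [1.681, 2.644, -0.016]
wrist_force: [-0.8, -0.5, -0.3]
opening: 0.0429
```

```bash
cat >> h.py <<'E'
def full(s,target,yawy,tiltvec=(0,0,0)):
    "shift & turn to reach TCP target with tool down, y at yawy, then world rotvec tiltvec applied"
    R=Ro.from_rotvec(s["orientation"])
    y=np.array([np.cos(yawy),np.sin(yawy),0]);z=np.array([0,0,-1.])
    G=Ro.from_rotvec(tiltvec)*Ro.from_matrix(np.c_[np.cross(y,z),y,z])
    delta(s,target)
    print("turn deg",np.round(np.degrees((R.inv()*G).as_rotvec()),2))
E
python3 - <<'E'
from cell import state
from h import *
full(state(),(0.661,-0.078,0.14),1.038)
E
```

```text
t 8.1 pos [ 0.5837 -0.1084  0.1316] yaw y 0.438 tilt 0.76 F [-0.8 -0.5 -0.3] open 0.0429 j [-0.2   0.51  1.77 -0.02  0.86 -0.62]
tool shift [-0.0054  0.0829 -0.0087]
turn deg [ -0.46   0.62 -34.37]
```

Call:
carry_out --pt "-0.003 0.041 -0.004 0 0 0 0.5" --pt "-0.003 0.041 -0.004 0 0 0 0.5" --pt "0 0 -0.004 0 0 -8.5 0.5" --pt "0 0 -0.002 0 0 -8.5 0.5" --pt "0 0 -0.002 0 0 -8.5 0.5" --pt "0 0 -0.002 0 0 -8.5 0.5" --pt "0 0 -0.001 0 0 0 0.5" --pt "0 0 -0.001 0 0 0 0.5"

```text
clock: 8.9
tool_pos: [0.6549, -0.0745, 0.1359]
orientation: [-0.811, -3.015, 0.023]
wrist_force: [-0.8, -1.2, 0.2]
opening: 0.0428
```

Run:
```python
from cell import state
from h import *
full(state(),(0.661,-0.078,0.09),1.038)
```

```text
t 8.9 pos [ 0.6549 -0.0745  0.1359] yaw y 1.046 tilt 1.4 F [-0.8 -1.2  0.2] open 0.0428 j [-0.13  0.59  1.59 -0.01  0.98 -1.16]
tool shift [-0.0077  0.0009  0.0458]
turn deg [-1.1  -0.87  0.43]
```

Call:
carry_out --pt "-0.006 0.001 0.0 -1.1 -0.9 0.4 0.5" --pt "0 0 0.02 0 0 0 0.5" --pt "0 0 0.02 0 0 0 0.5" --pt "0 0 0 0 0 0 0.5" --pt "0 0 0 0 0 0 0.5"

```text
clock: 9.4
tool_pos: [0.6617, -0.0774, 0.094]
orientation: [0.845, 3.021, 0.005]
wrist_force: [-1.0, 0.4, 0.2]
opening: 0.0425
```

```bash
python3 look.py 5 wrist
python3 - <<'E'
from cell import state
from h import *
full(state(),(0.661,-0.078,0.049),1.038)
E
```

```text
t 9.45 pos [ 0.6615 -0.0774  0.0939] yaw y 1.026 tilt 0.28 F [-0.2 -0.6  0.9] open 0.0428 j [-0.14  0.65  1.61  0.    0.88 -1.16]
tool shift [ 0.0002 -0.001   0.0449]
turn deg [ 0.22  0.18 -0.71]
```

View pics/wrist5.png

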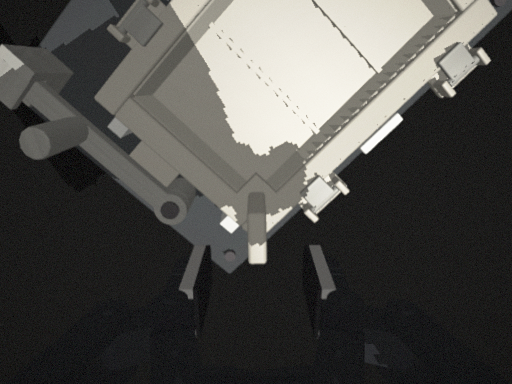

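Call:
carry_out --pt "0 -0.001 0.02 0 0 -0.7 0.5" --pt "0 0 0.015 0 0 0 0.5" --pt "0 0 0.005 0 0 0 0.5" --pt "0 0 0 0 0 0 0.5"

```text
clock: 9.85
tool_pos: [0.6638, -0.0786, 0.0562]
orientation: [0.828, 3.02, 0.006]
wrist_force: [-0.1, -0.4, 0.3]
opening: 0.0425
```

Run:
```python
from cell import state
from h import *
full(state(),(0.661,-0.078,0.049),1.038)
```

```text
t 9.85 pos [ 0.6638 -0.0786  0.0562] yaw y 1.035 tilt 0.62 F [-0.1 -0.4  0.3] open 0.0425 j [-0.14  0.7   1.62  0.    0.81 -1.17]
tool shift [ 0.0028 -0.0009  0.0072]
turn deg [ 0.37  0.5  -0.15]
```

Call:
carry_out --pt "0.003 -0.001 0.006 0.3 0.4 0 0.3" --pt "0 0 0 0 0 0 0.15" --pt "0 0 0 0 0 0 0.0" --pt "0 0 0 0 0 0 0.0" --pt "0 0 0 0 0 0 0.0" --pt "0 0 0 0 0 0 0.0"

```text
clock: 10.45
tool_pos: [0.6619, -0.078, 0.0519]
orientation: [0.83, 3.025, 0.001]
wrist_force: [0.8, -0.0, -2.0]
opening: 0.0088
```

```bash
python3 look.py 6 wrist side
python3 - <<'E'
from cell import state
from h import *
s=state();full(s,(0.661,-0.078,0.049),1.038)
# peel geometry: rotate about far corner
a=.2526;R=np.array([[np.cos(a),-np.sin(a)],[np.sin(a),np.cos(a)]]);O=np.array([.5905,-.011])
far=np.r_[O+R@np.array([-.065,.095]),.034];d=np.r_[R@np.array([.130,-.190]),0];d/=np.linalg.norm(d)
ax=np.cross(d,[0,0,1.])  # rotating about ax by +th moves d up
print("far",far,"axis",ax)
for th in (.03,.15):
    Q=Ro.from_rotvec(ax*th);p=s["tool_pos"];n=far+Q.apply(p-far)
    Rt=Ro.from_rotvec(s["orientation"])
    print(th,"tool shift",np.round(Rt.inv().apply(n-p),4),"turn deg",np.round(np.degrees((Rt.inv()*Q*Rt).as_rotvec()),2))
E
```

```text
t 10.55 pos [ 0.6619 -0.078   0.0518] yaw y 1.035 tilt 0.25 F [-0.1 -0.1 -2.4] open 0.0086 j [-0.14  0.7   1.62  0.    0.81 -1.17]
tool shift [ 0.0008 -0.0005  0.0028]
turn deg [ 0.11  0.23 -0.17]
far [0.5038201  0.06474031 0.034     ] axis [-0.65798978 -0.75302686  0.        ]
0.03 tool shift [ 0.0006  0.0001 -0.0064] turn deg [ 0.31 -1.69 -0.  ]
0.15 tool shift [ 0.0048  0.001  -0.0316] turn deg [ 1.56 -8.45 -0.02]
```

View pics/wrist6.png

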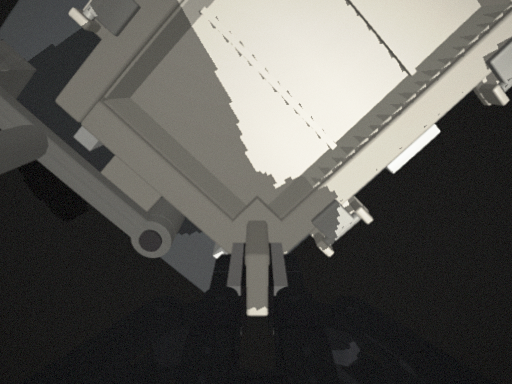

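Call:
carry_out --pt "0.0006 0 -0.0064 0.3 -1.7 0 0" --pt "0.0008 0 -0.0064 0.3 -1.7 0 0" --pt "0.001 0 -0.0064 0.3 -1.7 0 0" --pt "0.001 0 -0.0064 0.3 -1.7 0 0"

```text
clock: 10.95
tool_pos: [0.6584, -0.0765, 0.0769]
orientation: [0.802, 2.91, -0.082]
wrist_force: [2.8, 0.1, -0.9]
opening: 0.0089
```

```bash
cat > peel.py <<'E'
from cell import state
from h import *
import sys
s=state();delta(s,s["tool_pos"])
a=.2526;R=np.array([[np.cos(a),-np.sin(a)],[np.sin(a),np.cos(a)]]);O=np.array([.5905,-.011])
far=np.r_[O+R@np.array([-.065,.095]),.034];d=np.r_[R@np.array([.130,-.190]),0];d/=np.linalg.norm(d)
ax=np.cross(d,[0,0,1.])
R0=Ro.from_rotvec([.83,3.025,.001]);Rt=Ro.from_rotvec(s["orientation"]);p0=np.array([.6619,-.078,.0519])
D=(Rt*R0.inv()); rv=D.as_rotvec();print("rot since grasp along ax",rv@ax,"other",rv@d,rv[2])
o=np.array([O[0],O[1],.034]);print("lift",s["tool_pos"]-p0)
for n,q in dict(tab=(.065,-.095),far=(-.065,.095),c=(.065,.095),d=(-.065,-.095)).items():
    X=np.r_[O+R@np.array(q),.034]; print(n,np.round(s["tool_pos"]+D.apply(X-p0),4))
for th in [float(x) for x in sys.argv[1:]]:
    Q=Ro.from_rotvec(ax*th)*R0;n=far+Ro.from_rotvec(ax*th).apply(p0-far)
    print(th,"to abs: shift",np.round(Rt.inv().apply(n-s["tool_pos"]),4),"turn",np.round(np.degrees((Rt.inv()*Q).as_rotvec()),2))
E
python3 peel.py .15 .17; python3 look.py 7 wrist side
```

```text
t 10.95 pos [ 0.6584 -0.0765  0.0769] yaw y 1.032 tilt 7.67 F [ 2.8  0.1 -0.9] open 0.0089 j [-0.1   0.63  1.7  -0.12  0.7  -1.05]
tool shift [0. 0. 0.]
rot since grasp along ax 0.1296997351354039 other 0.0015905818974512526 -0.0024010494362639947
lift [-0.00350473  0.00149602  0.02495204]
tab [ 0.6753 -0.0867  0.0613]
far [0.5038 0.064  0.0316]
c [0.6293 0.0965 0.0412]
d [ 0.5498 -0.1193  0.0517]
0.15 to abs: shift [ 0.0003  0.0013 -0.0068] turn [ 0.29 -1.13 -0.15]
0.17 to abs: shift [ 0.0008  0.0014 -0.011 ] turn [ 0.5  -2.26 -0.15]
```

View pics/wrist7.png

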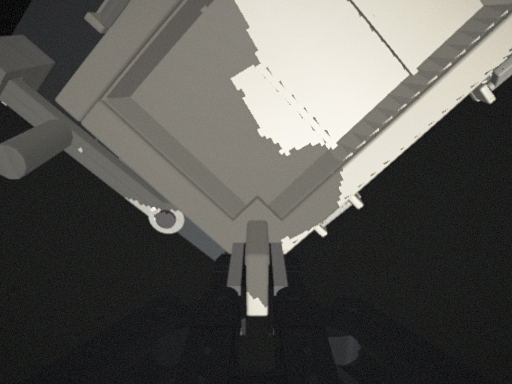

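View pics/side7.png

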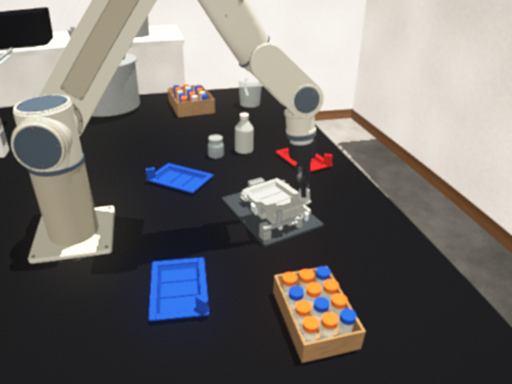

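Call:
carry_out --pt "0.0005 0.001 -0.006 0.3 -1.2 0 0" --pt "0.0005 0 -0.0055 0.3 -1.1 0 0" --pt "0 0 -0.001 0 0 0 0" --pt "0 0 -0.0005 0 0 0 0"

```text
clock: 11.45
tool_pos: [0.656, -0.0728, 0.0919]
orientation: [0.787, 2.872, -0.115]
wrist_force: [1.0, -1.3, -5.1]
opening: 0.0089
```

```bash
python3 peel.py .2 .3 ; python3 look.py 8 wrist side
```

```text
t 11.45 pos [ 0.656  -0.0728  0.0919] yaw y 1.033 tilt 10.24 F [ 1.  -1.3 -5.1] open 0.0089 j [-0.08  0.6   1.73 -0.17  0.68 -0.99]
tool shift [0. 0. 0.]
rot since grasp along ax 0.17472123655204005 other -0.0016870371414563863 0.0006351772498135865
lift [-0.00593676  0.00522546  0.03996023]
tab [ 0.6734 -0.0834  0.0772]
far [0.5025 0.0656 0.0372]
c [0.6276 0.0989 0.0498]
d [ 0.5483 -0.1167  0.0647]
0.2 to abs: shift [-0.0004 -0.0001 -0.0019] turn [ 0.17 -1.44  0.04]
0.3 to abs: shift [ 0.0028  0.0005 -0.023 ] turn [ 1.21 -7.08  0.03]
```

View pics/wrist8.png

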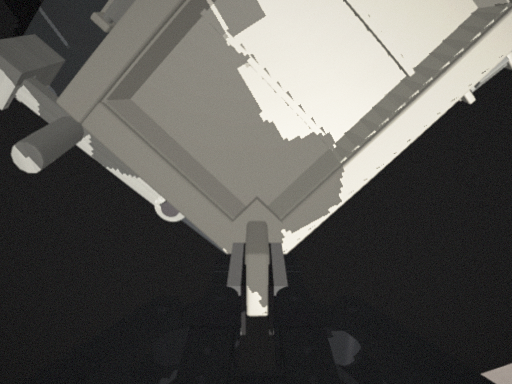

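Call:
carry_out --pt "0 0 -0.003 0.3 -1.8 0 0" --pt "0.001 0 -0.006 0.3 -1.8 0 0" --pt "0.001 0 -0.006 0.3 -1.8 0 0" --pt "0.001 0 -0.006 0.3 -1.8 0 0" --pt "0.001 0 -0.006 0.3 -1.8 0 0" --pt "0 0 0 0 0 0 0"

```text
clock: 12.15
tool_pos: [0.6488, -0.0674, 0.1188]
orientation: [0.755, 2.721, -0.206]
wrist_force: [-0.5, 0.4, 0.0]
opening: 0.0086
```

```bash
python3 peel.py .4 .42 ; python3 look.py 9 wrist side
```

```text
t 12.15 pos [ 0.6488 -0.0674  0.1188] yaw y 1.02 tilt 19.6 F [-0.5  0.4  0. ] open 0.0086 j [-0.02  0.53  1.83 -0.41  0.56 -0.73]
tool shift [0. 0. 0.]
rot since grasp along ax 0.3379643060433611 other 0.0025240282254677293 -0.005927975698604644
lift [-0.01309497  0.01063683  0.06690318]
tab [ 0.6678 -0.0794  0.1076]
far [0.5052 0.0646 0.0313]
c [0.6281 0.099  0.056 ]
d [ 0.5449 -0.1139  0.0829]
0.4 to abs: shift [ 0.0015  0.0009 -0.0161] turn [ 0.72 -3.48 -0.37]
0.42 to abs: shift [ 0.0021  0.0011 -0.0203] turn [ 0.92 -4.61 -0.37]
```

View pics/wrist9.png

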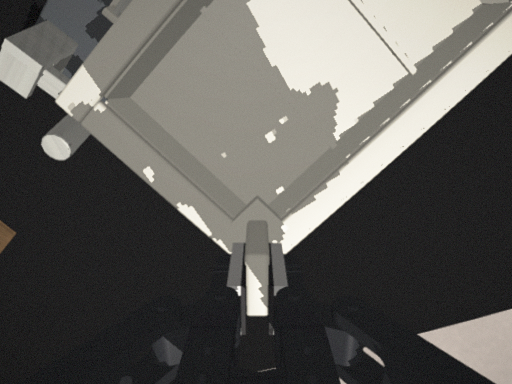

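Call:
carry_out --pt "0.001 0 -0.007 0.3 -1.6 0 0" --pt "0.001 0 -0.007 0.3 -1.6 0 0" --pt "0.001 0 -0.007 0.3 -1.6 0 0" --pt "0.001 0 -0.006 0 0 0 0"

```text
clock: 12.65
tool_pos: [0.6395, -0.0602, 0.1412]
orientation: [0.741, 2.644, -0.252]
wrist_force: [-0.9, -0.5, -0.4]
opening: 0.0088
```

```bash
python3 peel.py .42; python3 look.py 10 side
python3 - <<'E'
from cell import state
from h import *
s=state();Rt=Ro.from_rotvec(s["orientation"]);print("up 0.02:",Rt.inv().apply([0,0,.02]))
im=load("side10")["image"][140:255,195:345,::-1]
cv2.imwrite(f"pics/side10z.png",cv2.resize(im,None,fx=5,fy=5,interpolation=cv2.INTER_CUBIC))
E
```

```text
t 12.65 pos [ 0.6395 -0.0602  0.1412] yaw y 1.01 tilt 24.37 F [-0.9 -0.5 -0.4] open 0.0088 j [ 0.02  0.48  1.88 -0.57  0.53 -0.55]
tool shift [0. 0. 0.]
rot since grasp along ax 0.4212123276466548 other 0.0023032005271871464 -0.011399446974926005
lift [-0.02236123  0.0177704   0.08929072]
tab [ 0.6591 -0.073   0.1319]
far [0.5026 0.0673 0.0378]
c [0.624  0.1026 0.0683]
d [ 0.5378 -0.1083  0.1014]
0.42 to abs: shift [-0.001   0.0012  0.0048] turn [-0.02  0.07 -0.66]
up 0.02: [-0.00814563 -0.00134493 -0.01821647]
```

View pics/side10z.png

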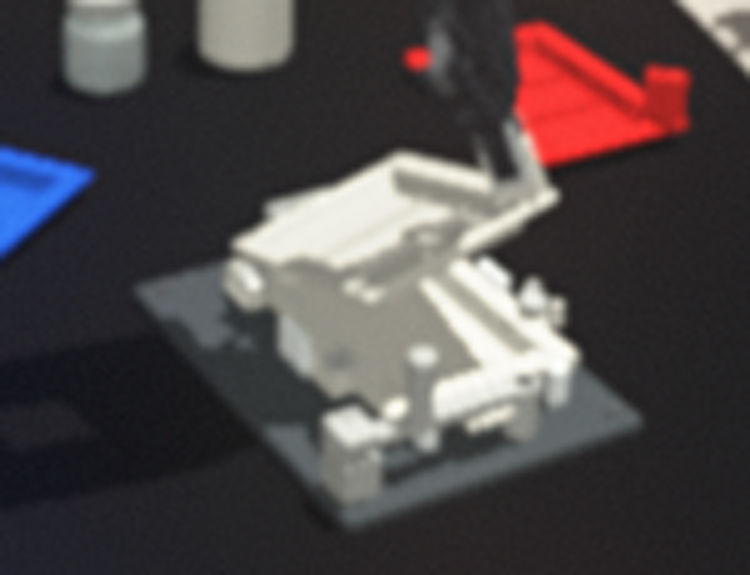

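Call:
carry_out --pt "-0.004 -0.0007 -0.009 0 0 0 0" --pt "-0.004 -0.0007 -0.009 0 0 0 0" --pt "-0.006 -0.001 -0.014 0 0 0 0" --pt "-0.008 -0.0013 -0.018 0 0 0 0" --pt "-0.008 -0.0013 -0.018 0 0 0 0" --pt "-0.008 -0.0013 -0.018 0 0 0 0"

```text
clock: 13.3
tool_pos: [0.6389, -0.061, 0.239]
orientation: [0.744, 2.652, -0.25]
wrist_force: [0.7, 0.5, -0.9]
opening: 0.0087
```

```bash
python3 peel.py; python3 look.py 11 side wrist
python3 - <<'E'
from cell import state
from h import *
s=state();full(s,s["tool_pos"],1.035)
im=load("side11")["image"][120:255,195:345,::-1]
cv2.imwrite(f"pics/side11z.png",cv2.resize(im,None,fx=4,fy=4,interpolation=cv2.INTER_CUBIC))
E
```

```text
t 13.3 pos [ 0.6389 -0.061   0.239 ] yaw y 1.009 tilt 23.86 F [ 0.7  0.5 -0.9] open 0.0087 j [ 0.01  0.33  1.82 -0.42  0.72 -0.73]
tool shift [0. 0. 0.]
rot since grasp along ax 0.41244144637040814 other -7.136949869488605e-05 -0.011928650749875444
lift [-0.02296932  0.01703752  0.18710829]
tab [ 0.6584 -0.0737  0.2295]
far [0.5013 0.0671 0.1373]
c [0.6229 0.1022 0.1669]
d [ 0.5368 -0.1088  0.1999]
t 13.4 pos [ 0.641  -0.061   0.2417] yaw y 1.009 tilt 24.16 F [ 0.4 -0.3  0.4] open 0.0088 j [ 0.01  0.33  1.81 -0.42  0.72 -0.73]
tool shift [0. 0. 0.]
turn deg [-4.01 23.82 -0.68]
```

View pics/side11z.png

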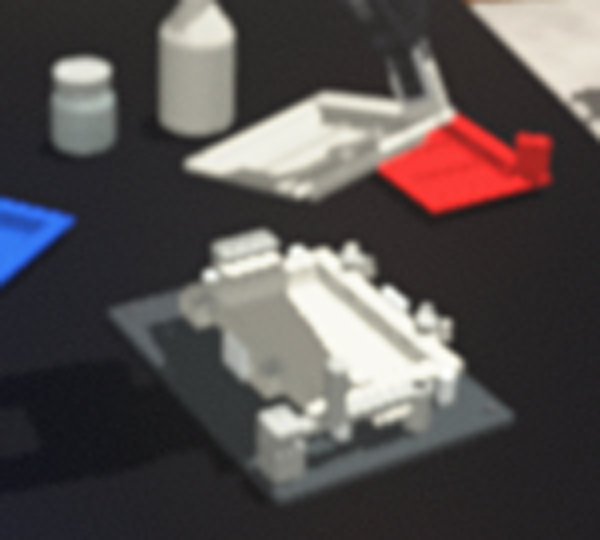

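View pics/wrist11.png

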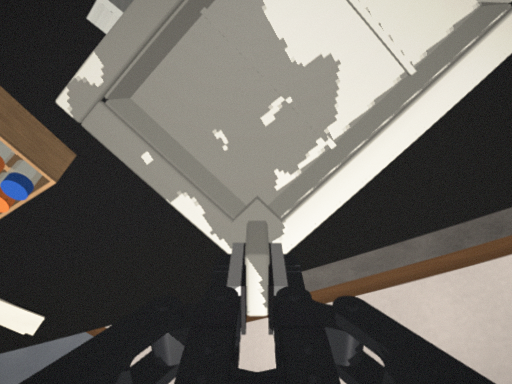

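Tray is free, the lower tray stays. Level it, gently, in place.

Call:
carry_out --pt "0 0 -0.001 -0.6 4 0 0" --pt "0 0 -0.001 -0.7 4 0 0" --pt "0 0 -0.001 -0.7 4 0 0" --pt "0 0 -0.001 -0.7 4 0 0" --pt "0 0 -0.001 -0.7 4 0 0" --pt "0 0 -0.001 -0.6 3 0 0" --pt "0 0 -0.001 0 0 0 0" --pt "0 0 0 0 0 0 0"

```text
clock: 14.2
tool_pos: [0.6378, -0.0598, 0.2448]
orientation: [-0.845, -3.021, -0.014]
wrist_force: [-0.1, 1.8, -1.4]
opening: 0.0091
```

```bash
python3 peel.py; python3 look.py 12 side wrist top
python3 - <<'E'
from cell import state
from h import *
s=state();full(s,s["tool_pos"],1.035);print(s["joint_velocities"])
im=load("side12")["image"][120:255,195:345,::-1]
cv2.imwrite(f"pics/side12z.png",cv2.resize(im,None,fx=4,fy=4,interpolation=cv2.INTER_CUBIC))
E
```

```text
t 14.2 pos [ 0.6378 -0.0598  0.2448] yaw y 1.025 tilt 0.6 F [-0.1  1.8 -1.4] open 0.0091 j [-0.12  0.43  1.58  0.01  1.13 -1.15]
tool shift [0. 0. 0.]
rot since grasp along ax -0.012518086907401882 other 0.003506467243713556 -0.010068618416021647
lift [-0.02407023  0.0181874   0.19289494]
tab [ 0.6529 -0.0685  0.2267]
far [0.4811 0.0847 0.2296]
c [0.6073 0.1159 0.229 ]
d [ 0.5267 -0.0997  0.2272]
t 14.35 pos [ 0.6374 -0.0592  0.2451] yaw y 1.026 tilt 0.61 F [-1.  -0.2 -1.4] open 0.0087 j [-0.12  0.43  1.58  0.01  1.13 -1.15]
tool shift [0. 0. 0.]
turn deg [ 0.43 -0.42 -0.51]
[ 0.00254094 -0.00374911 -0.00225243  0.00238151  0.00562753 -0.00176923]
```

View pics/side12z.png

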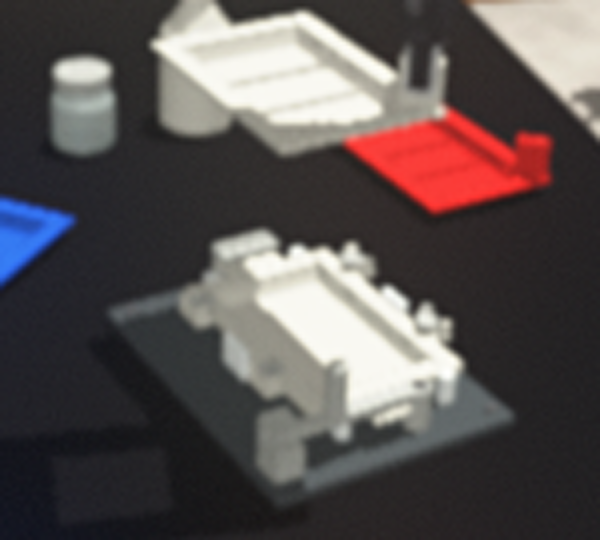

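View pics/wrist12.png

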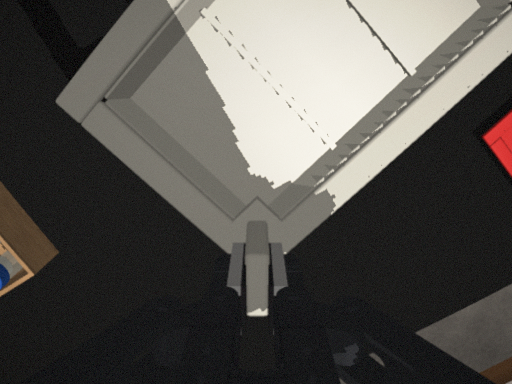

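View pics/top12.png

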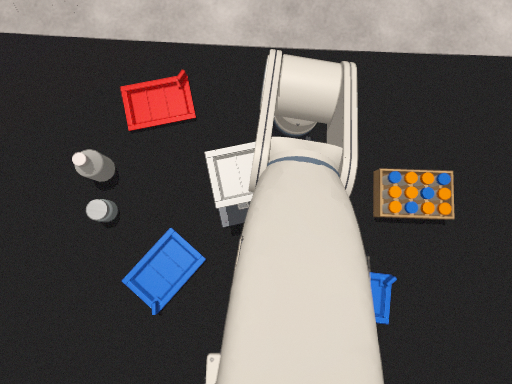

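Run:
```python
from h import *
S=load("side12");P=np.array([.6299,-.1193])
for l in(0,.1,.2):
    a=l-np.pi+.2526; u=proj(S,[*(P+.07*np.array([np.cos(a),np.sin(a)])),.084])[0]; print(l,(u-[195,120])*4)
from cell import hand_in,state
print(state()["joint_velocities"].round(3)); hand_in()
```

```text
0 [333.5690581  360.75553986]
0.1 [339.50667315 365.78935937]
0.2 [346.32124706 370.54031888]
[ 0.003 -0.004 -0.002  0.002  0.006 -0.002]
the job is handed in; nothing more can be done
```

The job is handed in: the latch was closed first, the top tray was then peeled off corner first, and it is now held level above the stack. The hand-in reports no verdict.

- **Latch:** I guided the knob round with the fingers until it met the end stop, at about 29 N. It measured 0.006 rad from home in the close wrist picture. The last side picture shows the knob top at about x 335, y 362, where a closed latch would put it (334, 361). I read that pixel by eye, and it resolves only about 0.05 rad.
- **Peel:** I pinched the tab and turned the tray about the opposite corner. Worked out from the gripper's pose, the tab corner went from 61 to 77 mm above the bench while the opposite corner stayed at about 32–37 mm. I tilted on to 0.42 rad, by which point the wrist force was about zero, then lifted and levelled.
- **Final state:** All four corners are about 227 mm or more above the bench, the tool is 0.6° from vertical, and the joints are essentially still. The tray has not shifted in the grip in the wrist pictures. The clock stood at about 14.4 s of the 51 s allowed.
- **Rest of the scene:** The lower tray looks in place. In the pictures the bottle, jar and tube box stand where they started, judged by eye rather than measured.

No check failed. The only disagreement was the usual 2–4 mm between cameras in the first position fixes. The corner heights assume that the tray did not slip in the grip.

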